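Hook dropped nuts out from under the rack and turn the driver blade

TASK

Get the bench ready to reassemble the field telephone: use the draw hook to pull every brass nut that was dropped under the wire rack well out in front of it, without reaching under the rack with the gripper, and put the nuts in the blue parts tray. Also turn the double-ended blade round in the driver stock so that its unused, green end points out and it lies fully down in its channel, and leave the hook lying flat, blade down, on its rubber mat. Leave the pliers and other things on the bench where they are.

Things in the scene. Friction and masses are not known exactly. Their poses are not given: they have to be found in the camera images.
- rack: Low wire rack, fixed, green and dark steel, 180 mm deep (x) by 420 wide (y). Origin: on the table under the middle of its front edge; x points into the rack, away from the robot. Front and back open; five 6 mm bars along y, 43 apart, undersides 82 mm above the table, tops 88; legs only beyond |y| = 198. A meter (top 126 above the table) and a box stand on it beyond |y| = 150, x over 65.
- nut_1: Brass hex nut with a dark hole, 24 mm across flats, 27.7 across corners, 14 thick, 34 g, may be absent (3 or 4 are there). Origin at its centre; z is its axis, its x axis points at the middle of a flat (flats every 60 degrees). Starts flat on the table under the rack, 40 to 100 behind the rack's front edge.
- nut_2: Brass hex nut with a dark hole, 24 mm across flats, 27.7 across corners, 14 thick, 34 g, may be absent (3 or 4 are there). Origin at its centre; z is its axis, its x axis points at the middle of a flat (flats every 60 degrees). Starts flat on the table under the rack, 40 to 100 behind the rack's front edge.
- nut_3: Brass hex nut with a dark hole, 24 mm across flats, 27.7 across corners, 14 thick, 34 g, may be absent (3 or 4 are there). Origin at its centre; z is its axis, its x axis points at the middle of a flat (flats every 60 degrees). Starts flat on the table under the rack, 40 to 100 behind the rack's front edge.
- nut_4: Brass hex nut with a dark hole, 24 mm across flats, 27.7 across corners, 14 thick, 34 g, may be absent (3 or 4 are there). Origin at its centre; z is its axis, its x axis points at the middle of a flat (flats every 60 degrees). Starts flat on the table under the rack, 40 to 100 behind the rack's front edge.
- draw_hook: Draw hook, 140 g. Origin: under the middle of its orange handle, 90 mm long (x), 22 wide (y), 36 high, gripped from above across its width. An 8 mm shank, axis 20 above the underside, runs along +x to an upright cross blade 64 wide, 24 high, 6 thick. Two 4 thick cheeks (y = -30, 30) reach 22 back from the blade: a cup 56 wide, open to the handle and below. Stands level. Starts on hook_mat.
- hook_blade (a point): Middle of the inner face (towards the handle) of the hook's blade: 205 mm along +x from the hook's origin, 12 above the hook's underside.
- hook_mat: Black rubber mat, fixed, 340 mm (x) by 120 (y), 3 thick, the hook's place. Origin: centre of its underside. At the start the hook's origin lies near x = -100 mm, y = 0 on it, the hook's x axis along the mat's (within 0.05 rad).
- parts_tray: Blue open parts tray, fixed, 110 mm (x) by 160 (y) outside, walls 4 thick and 22 high, floor about 4 thick. Origin: centre of its underside.
- driver_stock: Driver stock, fixed: lime handle, grey stand, with an open-topped steel nose; the blade lifts out and lays in from above. Origin: on the table under the channel's mouth; x points into the channel, 'out' is -x. Channel: x 0 to 52 mm, 13 wide, floor 40.5 up, flared lips to 62 up, 36 over the lips. A ledge (x -42 to 0, 10 wide, top 38 up) carries the blade's grip. Foot 50 wide, x -41 to 77, 10 high.
- blade: Double-ended blade, loose, 60 g, 136 mm long. Origin at its middle, on its axis; x points to the unused end. Square grip in the middle, 40 long, 14 by 14, red half to the worn end, green half to the unused end. Each end: shaft 9 diameter, 48 long. Seated, either way round, its origin is at x = -22, y = 0, z = 45 mm of driver_stock. At the start the worn, red end points out.
- blade_unused_tip (a point): Tip of the unused end of the blade: bright shaft with a green band.
- blade_worn_tip (a point): Tip of the worn end of the blade: dark shaft with a red band.
- pliers_a: Bystander, loose, not needed: pliers with black and lime-green handles, 160 mm long, 16 high; origin under the pivot region.
- pliers_b: Bystander, loose, not needed: the same kind of pliers.
- tape_roll: Bystander, loose, not needed: roll of black tape, 90 mm diameter, 19 high; origin under its centre.
- battery: Bystander, loose, not needed: yellow dry cell standing upright, 33 mm diameter, 60 high; origin under its centre.
- handset: Bystander, loose, not needed: black telephone handset, 206 mm long, 51 high; origin under its middle.
- feeler_gauge: Bystander, loose, not needed: yellow closed feeler gauge, 100 mm by 18 by 10; origin under its middle.

How it is judged:
On the way, in this order (a step that is already met when the one before it is completed fails the run):
1. the draw hook is taken off its mat (contact force between the fingers and draw_hook above 1 N and distance of draw_hook from where it was at the start of the episode above 0.08 m), for 0.2 s.
2. every nut is clear of the rack, at least 30 mm in front of its front edge (or beyond its ends) ((x of nut_1 in the frame of rack below -0.03 m or y of nut_1 in the frame of rack above 0.225 m or y of nut_1 in the frame of rack below -0.225 m) and (x of nut_2 in the frame of rack below -0.03 m or y of nut_2 in the frame of rack above 0.225 m or y of nut_2 in the frame of rack below -0.225 m) and (x of nut_3 in the frame of rack below -0.03 m or y of nut_3 in the frame of rack above 0.225 m or y of nut_3 in the frame of rack below -0.225 m) and (x of nut_4 in the frame of rack below -0.03 m or y of nut_4 in the frame of rack above 0.225 m or y of nut_4 in the frame of rack below -0.225 m)), for 0.2 s.
At the end, for the whole second after the job is handed in: All at rest: every nut inside the parts tray; the blade seated in the stock, unused end out (within 10 mm along, 4 mm across, 5 mm in height, 0.12 rad); the draw hook flat on its mat (handle middle and blade middle on it, tilt under 0.15 rad) (x of nut_1 in the frame of parts_tray between -0.052 and 0.052 m and y of nut_1 in the frame of parts_tray between -0.077 and 0.077 m and z of each of nut_1, nut_2, nut_3, nut_4 in the frame of parts_tray below 0.034 m and linear speed of each of nut_1, nut_2, nut_3, nut_4, blade, draw_hook below 0.02 m/s and x of nut_2 in the frame of parts_tray between -0.052 and 0.052 m and y of nut_2 in the frame of parts_tray between -0.077 and 0.077 m and x of nut_3 in the frame of parts_tray between -0.052 and 0.052 m and y of nut_3 in the frame of parts_tray between -0.077 and 0.077 m and x of nut_4 in the frame of parts_tray between -0.052 and 0.052 m and y of nut_4 in the frame of parts_tray between -0.077 and 0.077 m and x of blade in the frame of driver_stock between -0.034 and -0.014 m and y of blade in the frame of driver_stock between -0.004 and 0.004 m and z of blade in the frame of driver_stock between 0.04 and 0.0495 m and angle between the x axis of blade and the x axis of driver_stock, either way round below 0.12 rad and x of blade_unused_tip in the frame of driver_stock below -0.06 m and x of draw_hook in the frame of hook_mat between -0.17 and 0.17 m and y of draw_hook in the frame of hook_mat between -0.055 and 0.055 m and x of hook_blade in the frame of hook_mat between -0.17 and 0.17 m and y of hook_blade in the frame of hook_mat between -0.055 and 0.055 m and angle between draw_hook's own z axis and vertical below 0.15 rad and z of draw_hook in the frame of hook_mat below 0.01 m); the robot touches nothing.
It fails at once if the gripper touches a nut that is still under the rack ((contact force between the fingers and nut_1 above 1 N and x of nut_1 in the frame of rack between 0 and 0.2 m and y of nut_1 in the frame of rack between -0.21 and 0.21 m and z of nut_1 in the frame of rack below 0.08 m) or (contact force between the fingers and nut_2 above 1 N and x of nut_2 in the frame of rack between 0 and 0.2 m and y of nut_2 in the frame of rack between -0.21 and 0.21 m and z of nut_2 in the frame of rack below 0.08 m) or (contact force between the fingers and nut_3 above 1 N and x of nut_3 in the frame of rack between 0 and 0.2 m and y of nut_3 in the frame of rack between -0.21 and 0.21 m and z of nut_3 in the frame of rack below 0.08 m) or (contact force between the fingers and nut_4 above 1 N and x of nut_4 in the frame of rack between 0 and 0.2 m and y of nut_4 in the frame of rack between -0.21 and 0.21 m and z of nut_4 in the frame of rack below 0.08 m)).
It fails at once if a bystander (pliers, tape, battery, handset, feeler gauge) is moved more than 30 mm (distance of any of pliers_a, pliers_b, tape_roll, battery, handset, feeler_gauge from where it was at the start of the episode above 0.03 m).
Of nut_1, nut_2, nut_3, nut_4 only 3 to 4 are there at a start; the rules pass over those that are not, and their reading is None.
At some moment in a run one of nut_1, nut_2, nut_3, nut_4 may be knocked a few centimetres aside while the robot is not near it.
Once in a run the grip may slacken for a moment while it holds something.
It also fails if it takes over 210 s, if anything falls off the work surface, if the arm or the gripper's body presses on something with over 40 N, if the wrist force passes 120 N, or if a joint passes its speed limit or range.

ROBOT

A 6-joint arm with a two-finger parallel gripper is mounted at the origin on the work surface. World frame = base frame: x ahead of the robot, y to its left, z up, the work surface at z = 0. Lengths are in m, angles in rad, forces in N, time in s.
With the tool pointing down it reaches from about 0.2 to 0.875 m from the base axis. Payload 3.4 kg.
Tool frame: the origin (TCP) lies at the very end of the fingers, on their centre line; the grasp point (between the pads) lies 19 mm behind it; z points along the fingers, y is the line along which they close (so a half turn about z gives the same grasp; the last joint's range is limited). The gripper opens to 94 mm and grips with 3 to 60 N. Pads are 16 mm wide; open, the fingers measure 119 mm over their backs; the gripper's body (75 mm by 177 mm) begins 78 mm behind the grasp point.
Start: joints at [-1.273, 0.276, 1.505, -0, 1.361, -0.121], TCP at [0.234, -0.525, 0.205] pointing down, gripper open.
Joint ranges: [-2.89, 2.89], [-0.75, 2.08], [0.22, 2.7], [-1.18, 4.32], [0.11, 2.71], [-2.7, 2.7]. Speed limits (rad/s): [2.57, 2.57, 3.14, 3.14, 3.14, 3.14].

INTERFACE

Orientations are given as a 3x3 rotation matrix whose columns are the frame's x, y, z axes.
In Python, from station import state, grab_frame, job, spotter gives the robot as it stands.
- The arm moves only by the shell command python3 -m inch 'ROWS'. ROWS is JSON, a list of rows, each a list of 3 entries, a list of its own where there are three numbers: the shift along the tool's x, y, z in mm, then the turn, a rotation vector about the tool's x, y, z in rad, then the opening, from -1 (shut) to 1 (fully open). In form: [[[x, y, z], [rx, ry, rz], hand], ...]. A call has 1 to 10 rows; each row shifts and turns the commanded pose from where the row before left it, along the tool's axes as they then stand; what a row does not reach is not made up. A row lasts 1/10 s, in which the tool goes at most 50 mm and 8.59 degrees, less where a joint would pass 70% of its speed; a pose out of reach is approached as far as the arm can. A call with a gripper value outside its range is refused whole. The fingers move at their own pace and stop on an object; the grip force is fixed at half the most. Time passes only in rows, so rows that do not move let the fingers close. It gives the time, the measured TCP pose, the force, the opening and the grip force at its end, in the units of the state.
- state(): the state, without advancing time (a new reading comes with each control period).
- grab_frame(name): name is "scene" or "top"; returns a dict with "color" (400x640x3 uint8, red, green, blue), "mtx" (3x3 intrinsics, pixels), "origin" and "attitude" of the camera in the world. Camera axes: x right, y down, z forward; pixel columns grow to the right and rows downward; lengths in m; the calibration is good to about 2 mm. A picture is of the moment at which its call begins. There is no depth.
- job.finish_job(): hands the job in; it is judged then, once.
Trained networks look in the newest picture that a camera, given by its name, has taken for a name from the list of things; names that differ only in an ending like _2 or _b are one class to them, and where a whole thing is asked for, a point or a joint stands for the part that bears it (a point fixed in the world has none). Each returns a list of dicts, best first, with "score" (0 to 1); they miss things now and then, are a little off and sometimes report something else, mostly with a low value. They report only what shows in the picture. A call takes as long as a camera call.
- spotter.search_frame(camera, label): "box" ([centre column, centre row, width, height] as shares, 0 to 1, of the picture: columns of its width, rows of its height, round what is visible of it).
- spotter.spot_point(camera, label): "at" ([column, row] as shares, 0 to 1, of the picture: columns of its width, rows of its height: a listed point, or the origin of a listed thing).
The state is a dict: "t": time; "joint_positions": joint angles; "joint_vel": joint speeds; "joint_torque": joint torques, N m; "position": TCP position; "ee_rot": TCP orientation; "wrist_force": force on the tool from outside, world axes, zero at the start; "wrist_torque": the same for the moment, N m; "grip_width": finger opening in m; "grip_force": force on a finger pad.
Only numpy, scipy, OpenCV 4.12 (cv2) and the standard library are available. Lean on these libraries where they do the work, as an engineer would, in place of code of your own. Each camera call takes 0.05 s, during which the arm holds its last target. There are 200 camera calls.

## Working session

There is one attempt and no reset: what is moved stays moved. The work goes in short steps, Python scripts to look and compute and a shell command to move; the robot and the scene stay as the last step left them, time stands still between calls to the robot, and variables do not carry over. Pictures are saved under pics/ and viewed, at most 14 in all, crops included, and the job is handed in when it is done.

```bash
mkdir -p pics; ls
python3 - <<'E'
from station import state, grab_frame, spotter
import cv2
s=state(); print(s['t'],s['position'],s['ee_rot'],s['grip_width'])
for n in ("scene","top"):
    f=grab_frame(n); cv2.imwrite(f'pics/{n}0.png',f['color'][:,:,::-1]); print(n,f['mtx'],f['origin'],f['attitude'])
E
```

```text
pics
0.0 [ 0.2336372  -0.52475383  0.20462229] [[ 9.13591962e-01  4.06631806e-01 -5.48505783e-04]
 [ 4.06632123e-01 -9.13590325e-01  1.74201803e-03]
 [ 2.07250361e-04 -1.81453374e-03 -9.99998332e-01]] 0.09429748135538732
scene [[366.96615349   0.         322.86843343]
 [  0.         366.96615349 200.47977212]
 [  0.           0.           1.        ]] [0.80185321 0.58120778 0.84817205] [[-0.89886877  0.33031977 -0.28796488]
 [ 0.43819818  0.68375306 -0.58349303]
 [ 0.00415758 -0.65066935 -0.7593498 ]]
top [[476.31528789   0.         321.61447188]
 [  0.         476.31528789 199.83369424]
 [  0.           0.           1.        ]] [ 0.43412483 -0.00468612  1.38779027] [[-0.01475002 -0.99854118  0.05194171]
 [-0.99971672  0.01375709 -0.01942221]
 [ 0.01867931 -0.05221347 -0.99846123]]
```

View pics/scene0.png

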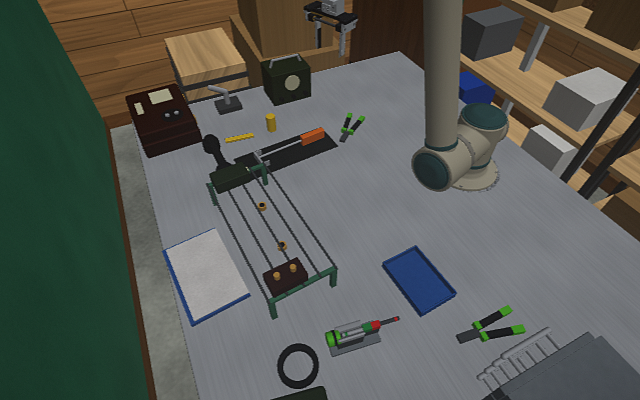

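View pics/top0.png

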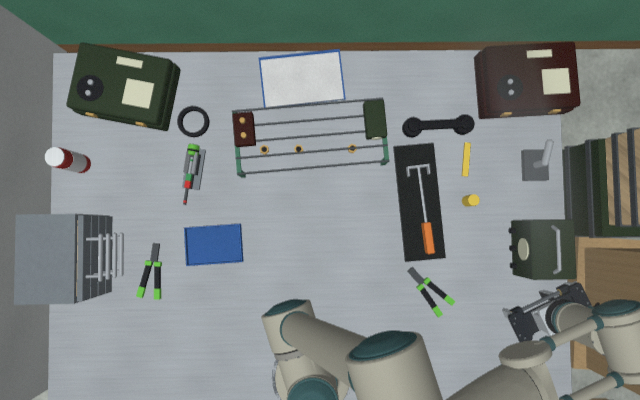

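```bash
cat > h.py <<'E'
import numpy as np, cv2
from station import state, grab_frame, job, spotter
def ray(f,at,z):
    p=np.array([at[0]*640,at[1]*400]); return pix(f,p,z)
def pix(f,p,z):
    K=np.array(f['mtx']);d=np.array(f['attitude'])@np.linalg.inv(K)@np.array([p[0],p[1],1.]);o=np.array(f['origin'])
    return o+d*(z-o[2])/d[2]
def proj(f,X):
    c=np.array(f['attitude']).T@(np.array(X)-np.array(f['origin'])); u=np.array(f['mtx'])@c; return u[:2]/u[2]
E
python3 - <<'E'
from h import *
np.set_printoptions(precision=4,suppress=True)
Z=dict(nut_1=.007,draw_hook=.003,hook_blade=.015,hook_mat=0,parts_tray=0,driver_stock=0,blade=.045,blade_unused_tip=.045,blade_worn_tip=.045,rack=0,pliers_a=0,tape_roll=0,battery=0,handset=0,feeler_gauge=0)
for c in ("top","scene"):
    f=grab_frame(c)
    for n,z in Z.items():
        for r in spotter.spot_point(c,n):
            if r['score']>.25: print(c,n,round(r['score'],2),np.round(np.array(r['at'])*[640,400],1),ray(f,r['at'],z)[:2])
E
```

```text
top nut_1 0.63 [263.7 152. ] [0.6477 0.1351]
top nut_1 0.53 [299.9 148.5] [0.6567 0.0296]
top nut_1 0.42 [438.9 125.7] [ 0.7194 -0.3797]
top nut_1 0.4 [350.  144.1] [ 0.6681 -0.117 ]
top draw_hook 0.67 [419.  284.1] [ 0.2579 -0.3101]
top draw_hook 0.64 [424.3 238.2] [ 0.3902 -0.329 ]
top hook_blade 0.73 [416.2 169.2] [ 0.5909 -0.3077]
top hook_blade 0.59 [311.2 168.4] [ 0.5971 -0.0025]
top hook_blade 0.59 [434.9 125.2] [ 0.7194 -0.3658]
top hook_mat 0.73 [439.1 124.6] [ 0.7242 -0.3823]
top hook_mat 0.59 [421.5 204.3] [ 0.4891 -0.324 ]
top parts_tray 0.67 [212.3 245.7] [0.378  0.2864]
top driver_stock 0.88 [192.8 178.7] [0.5731 0.3422]
top driver_stock 0.52 [214.5 244.7] [0.3806 0.2799]
top blade 0.63 [187.6 178.3] [0.5698 0.3457]
top blade 0.61 [262.7 150.9] [0.645 0.134]
top blade_unused_tip 0.55 [189.9 155.1] [0.6356 0.3392]
top blade_worn_tip 0.69 [187.4 205.1] [0.4943 0.3462]
top rack 0.77 [314.8 168.3] [ 0.599  -0.0131]
top pliers_a 0.88 [420.8 282.6] [ 0.2618 -0.3161]
top pliers_a 0.78 [156.  263.7] [0.3287 0.448 ]
top tape_roll 0.76 [194.4 122.7] [0.7375 0.3374]
top battery 0.
[... 626 characters left out ...]
.2] [0.5683 0.3472]
scene blade 0.26 [259.6 157.8] [ 0.6007 -0.2856]
scene blade_unused_tip 0.64 [338.7 334.5] [0.6358 0.3275]
scene blade_worn_tip 0.7 [341.2 336.8] [0.6332 0.3343]
scene blade_worn_tip 0.53 [400.6 315.1] [0.4886 0.3498]
scene rack 0.65 [302.1 226.2] [ 0.5765 -0.0091]
scene pliers_a 0.71 [346.2 128.5] [ 0.2513 -0.3454]
scene pliers_a 0.67 [481.1 330.9] [0.3231 0.4512]
scene tape_roll 0.87 [297.4 368.1] [0.7419 0.3392]
scene tape_roll 0.61 [312.2 138.4] [ 0.3869 -0.3486]
scene tape_roll 0.54 [418.2 277.6] [0.3735 0.2723]
scene battery 0.68 [268.1 129.3] [ 0.5103 -0.4646]
scene handset 0.58 [220.8 158.6] [ 0.7084 -0.387 ]
scene feeler_gauge 0.65 [241.1 138.6] [ 0.615  -0.4572]
```

The top view shows three nuts under the rack, at (264,150), (299,148) and (351,147). The hook lies at (425,210), the tray at (213,245) and the stock at (190,175) with its red end toward the robot. Next I'll look at the details close up.

Run:
```python
from h import *
a=cv2.imread('pics/top0.png')
cv2.imwrite('pics/c1.png',cv2.resize(a[95:270,220:450],None,fx=3.4,fy=3.4,interpolation=cv2.INTER_CUBIC))
b=a[130:220,160:230]; s=cv2.imread('pics/scene0.png')[300:370,310:410]
b=cv2.resize(b,(467,600),interpolation=cv2.INTER_CUBIC); s=cv2.resize(s,(330,231),interpolation=cv2.INTER_CUBIC)
o=np.zeros((600,800,3),np.uint8); o[:,:467]=b; o[:231,470:800]=s; 
r=cv2.imread('pics/scene0.png')[150:320,200:345]; r=cv2.resize(r,(310,363),interpolation=cv2.INTER_CUBIC); o[235:598,470:780]=r
cv2.imwrite('pics/c2.png',o)
```

```text
(no output)
```

View pics/c1.png

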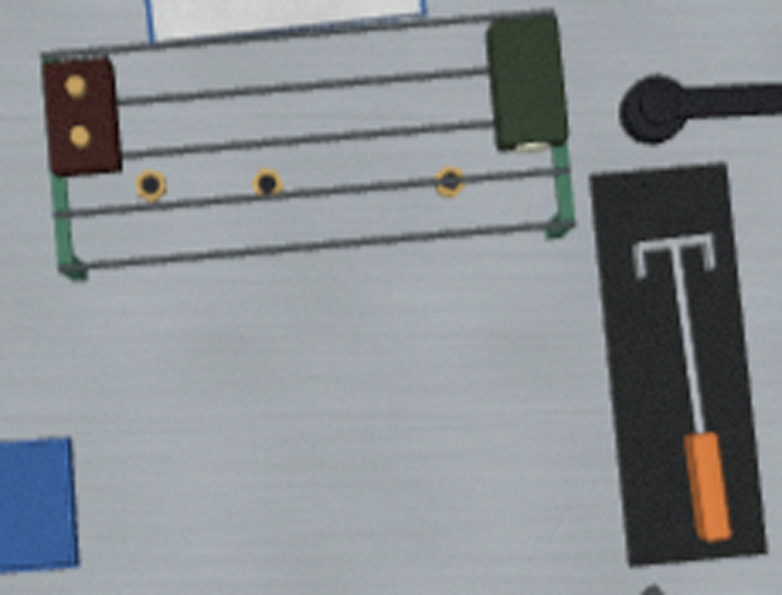

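View pics/c2.png

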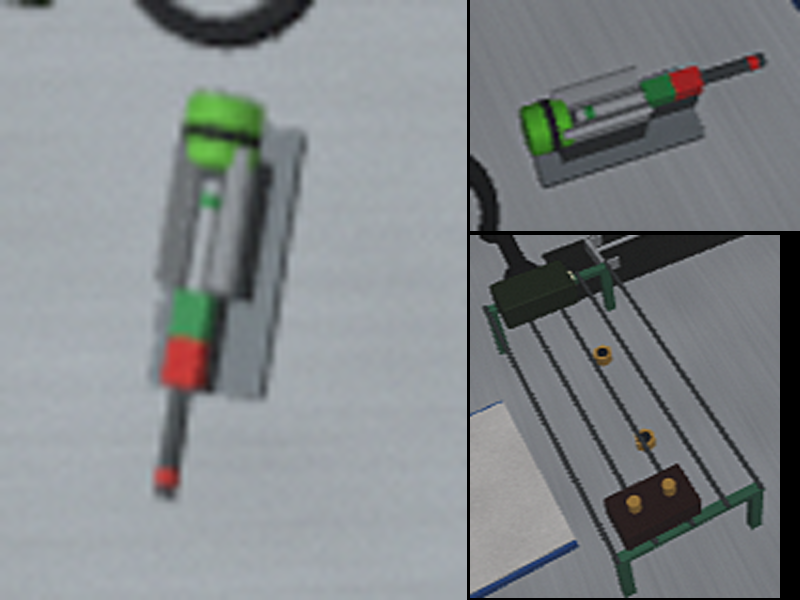

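Run:
```python
from h import *
np.set_printoptions(precision=4,suppress=True)
f=grab_frame("top")
c=lambda x,y,z:pix(f,(220+x/3.4,95+y/3.4),z)[:2]
d=lambda x,y,z:pix(f,(160+x/6.67,130+y/6.67),z)[:2]
print("bar",c(85,267,.085),c(552,228,.085))
print("nuts",c(150,184,.014),c(267,183,.014),c(450,181,.014))
print("hook blade",c(637,246,.027),c(712,239,.027),c(674,243,.027),"handle",c(713,540,.039),c(701,433,.039))
print("mat",*[c(*p,.003) for p in [(590,176),(726,164),(766,552),(628,565)]])
print("blade worn,unused",d(163,493,.045),d(210,187,.045),"grip",d(173,386,.052),d(192,292,.052))
for n,z in (("parts_tray",.022),("driver_stock",.03)):
  for cam in("top","scene"):
    g=grab_frame(cam)
    for r in spotter.search_frame(cam,n)[:1]:
        b=r['box']; print(n,cam,r['score'],ray(g,(b[0]-b[2]/2,b[1]-b[3]/2),z),ray(g,(b[0]+b[2]/2,b[1]+b[3]/2),z))
```

```text
bar [0.5769 0.1788] [ 0.6039 -0.1991]
nuts [0.6551 0.1331] [0.6547 0.0334] [ 0.6546 -0.123 ]
hook blade [ 0.5952 -0.2796] [ 0.6004 -0.3436] [ 0.5974 -0.3111] handle [ 0.347  -0.3347] [ 0.4361 -0.327 ]
mat [ 0.6593 -0.2452] [ 0.6684 -0.3635] [ 0.3338 -0.3888] [ 0.3246 -0.2701]
blade worn,unused [0.4978 0.3545] [0.6271 0.3347] grip [0.5424 0.3484] [0.5818 0.3405]
parts_tray top 0.74 [0.4392 0.3559 0.022 ] [0.3169 0.1861 0.022 ]
parts_tray scene 0.96 [0.4115 0.1482 0.022 ] [0.3601 0.4052 0.022 ]
driver_stock scene 0.86 [0.6454 0.2818 0.03  ] [0.578  0.4138 0.03  ]
```

```bash
cat > go.py <<'E'
# usage: go.py x y z yaw -> turn about tool z, then shift in tool axes (after the turn), mm
import sys; from h import *
x,y,z,w=map(float,sys.argv[1:5]); s=state(); R=np.array(s['ee_rot'])
cw=np.arctan2(R[1,0],R[0,0]); R2=np.array([[np.cos(w),np.sin(w),0],[np.sin(w),-np.cos(w),0],[0,0,-1]])
rv=cv2.Rodrigues(R.T@R2)[0].ravel()
print('rot',rv.round(3),'shift',(R2.T@(np.array([x,y,z])-s['position'])*1000).round(1),'t',s['t'],'yaw',cw.round(3),'grip',round(s['grip_width'],4))
E
python3 go.py .4115 -.329 .12 .09
```

```text
rot [ 0.    -0.     0.329] shift [ 194.6 -179.6   85.5] t 2.15 yaw 0.419 grip 0.0944
```

```bash
python3 -m inch '[[[0,0,0],[0,0,0.11],1],[[0,0,0],[0,0,0.11],1],[[0,0,0],[0,0,0.109],1],[[28,-26,12],[0,0,0],1],[[28,-26,12],[0,0,0],1],[[28,-26,12],[0,0,0],1],[[28,-26,12],[0,0,0],1],[[28,-26,12],[0,0,0],1],[[28,-26,12],[0,0,0],1],[[26,-24,13],[0,0,0],1]]'; python3 -m inch '[[[0,0,0],[0,0,0],1],[[0,0,0],[0,0,0],1]]'
python3 go.py .4115 -.329 .011 .09
python3 - <<'E'
from h import *
f=grab_frame("top");g=grab_frame("scene")
a=cv2.resize(f['color'][190:270,380:460],(400,400),interpolation=cv2.INTER_CUBIC);b=cv2.resize(g['color'][90:190,240:340],(400,400),interpolation=cv2.INTER_CUBIC)
cv2.imwrite('pics/d1.png',np.hstack([a,b])[:,:,::-1])
E
```

```text
t: 3.15
position: [0.412, -0.3274, 0.1203]
ee_rot: [[0.996, 0.09, 0.001], [0.09, -0.996, -0.001], [0.001, 0.001, -1.0]]
wrist_force: [0.8, -0.7, -0.3]
grip_width: 0.0942
grip_force: 0.0
t: 3.35
position: [0.4111, -0.3283, 0.1204]
ee_rot: [[0.996, 0.092, -0.001], [0.092, -0.996, -0.0], [-0.001, 0.0, -1.0]]
wrist_force: [0.3, 0.0, -0.0]
grip_width: 0.094
grip_force: 0.0
rot [0.    0.001 0.002] shift [  0.3   0.7 109.4] t 3.35 yaw 0.092 grip 0.094
```

View pics/d1.png

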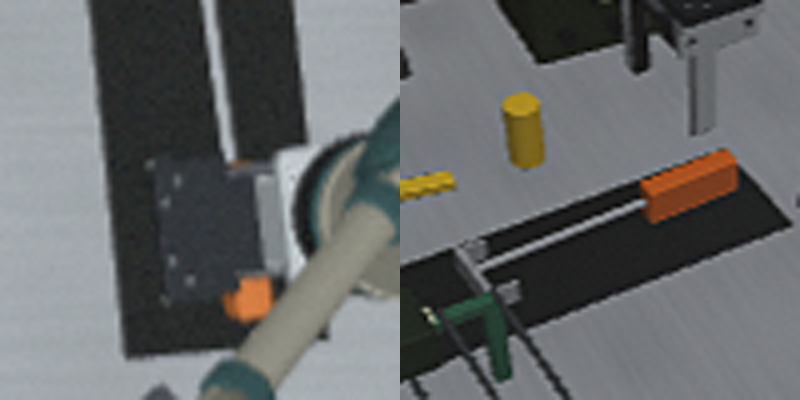

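The gripper stands over the orange handle, which shows ahead and behind at crop (240,165) and (250,300). Descending and closing.

```bash
python3 -m inch '[[[0,0,30],[0,0,0],1],[[0,0,30],[0,0,0],1],[[0,0,25],[0,0,0],1],[[0,0,15],[0,0,0],1],[[0,0,9],[0,0,0],1],[[0,0,0],[0,0,0],-1],[[0,0,0],[0,0,0],-1],[[0,0,0],[0,0,0],-1],[[0,0,0],[0,0,0],-1],[[0,0,0],[0,0,0],-1]]';  python3 -m inch '[[[0,0,0],[0,0,0],-1],[[0,0,0],[0,0,0],-1],[[0,0,-10],[0,0,0],-1],[[0,0,-15],[0,0,0],-1],[[0,0,-20],[0,0,0],-1],[[0,0,-25],[0,0,0],-1],[[0,0,0],[0,0,0],-1],[[0,0,0],[0,0,0],-1]]'
python3 - <<'E'
from h import *
g=grab_frame("scene");f=grab_frame("top")
for c,q in(("scene",g),("top",f)):
  for n in ("draw_hook","hook_blade"):
    for r in spotter.spot_point(c,n)[:2]: print(c,n,round(r['score'],2),ray(q,r['at'],.07 if n=='draw_hook' else .082).round(4))
E
```

```text
t: 4.45
position: [0.4113, -0.329, 0.0122]
ee_rot: [[0.996, 0.09, 0.001], [0.09, -0.996, -0.001], [0.001, 0.001, -1.0]]
wrist_force: [-0.1, -0.4, 0.4]
grip_width: 0.0571
grip_force: 0.0
t: 5.25
position: [0.4111, -0.3288, 0.0821]
ee_rot: [[0.996, 0.09, 0.001], [0.09, -0.996, -0.001], [0.001, 0.001, -1.0]]
wrist_force: [-0.4, 0.3, -0.8]
grip_width: 0.0004
grip_force: 0.0
scene draw_hook 0.94 [ 0.4235 -0.2586  0.07  ]
scene hook_blade 0.91 [ 0.599  -0.2378  0.082 ]
top draw_hook 0.74 [0.6417 0.1264 0.07  ]
top draw_hook 0.58 [ 0.3923 -0.3174  0.07  ]
top hook_blade 0.68 [0.6422 0.1266 0.082 ]
top hook_blade 0.66 [ 0.5878 -0.3049  0.082 ]
```

The fingers close at about 75 mm/s, so I lifted too early. I'll reopen, check the hook and try again with longer waits.

```bash
python3 -m inch '[[[0,0,-10],[0,0,0],1],[[0,0,-20],[0,0,0],1],[[0,0,-20],[0,0,0],1],[[0,0,0],[0,0,0],1],[[0,0,0],[0,0,0],1],[[0,0,0],[0,0,0],1],[[0,0,0],[0,0,0],1],[[0,0,0],[0,0,0],1],[[0,0,0],[0,0,0],1],[[0,0,0],[0,0,0],1]]' 
python3 go.py .4115 -.329 .011 .09
python3 - <<'E'
from h import *
f=grab_frame("top");g=grab_frame("scene")
a=cv2.resize(f['color'][150:270,390:460],(350,600),interpolation=cv2.INTER_CUBIC);b=cv2.resize(g['color'][90:190,240:340],(400,400),interpolation=cv2.INTER_CUBIC)
o=np.zeros((600,750,3),np.uint8);o[:,:350]=a;o[:400,350:]=b
cv2.imwrite('pics/d2.png',o[:,:,::-1])
E
```

```text
t: 6.55
position: [0.4108, -0.3286, 0.1312]
ee_rot: [[0.996, 0.09, -0.0], [0.09, -0.996, 0.0], [-0.0, -0.0, -1.0]]
wrist_force: [0.5, 0.4, 0.1]
grip_width: 0.0771
grip_force: 0.0
rot [-0.  0. -0.] shift [  0.6   0.4 120.2] t 6.55 yaw 0.09 grip 0.0771
```

View pics/d2.png

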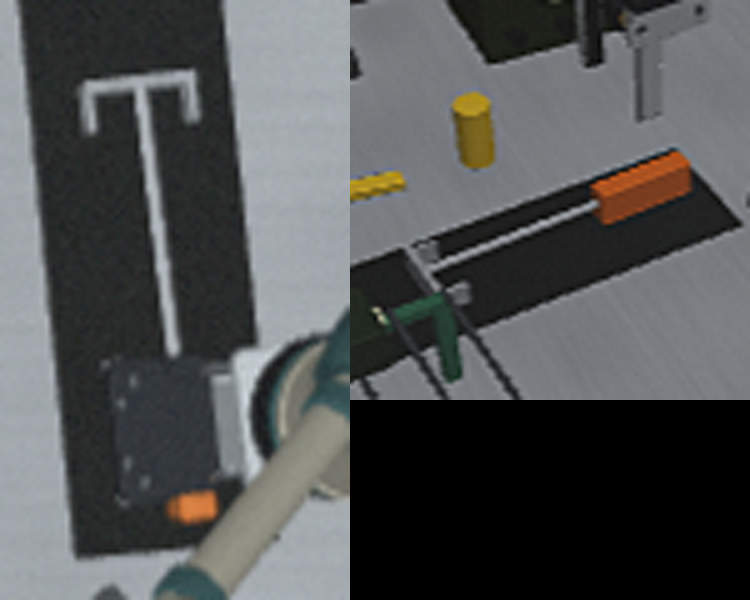

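The hook hasn't moved; its cup is at crop (140,90). Regrasping.

```bash
python3 -m inch '[[[0,0,30],[0,0,0],1],[[0,0,30],[0,0,0],1],[[0,0,30],[0,0,0],1],[[0,0,20],[0,0,0],1],[[0,0,10],[0,0,0],1],[[0,0,0],[0,0,0],-1],[[0,0,0],[0,0,0],-1],[[0,0,0],[0,0,0],-1],[[0,0,0],[0,0,0],-1],[[0,0,0],[0,0,0],-1]]';  python3 -m inch '[[[0,0,0],[0,0,0],-1],[[0,0,0],[0,0,0],-1],[[0,0,0],[0,0,0],-1],[[0,0,0],[0,0,0],-1],[[0,0,0],[0,0,0],-1],[[0,0,0],[0,0,0],-1],[[0,0,0],[0,0,0],-1]]'
python3 -m inch '[[[0,0,-10],[0,0,0],-1],[[0,0,-15],[0,0,0],-1],[[0,0,-15],[0,0,0],-1],[[0,0,0],[0,0,0],-1],[[0,0,0],[0,0,0],-1]]'
python3 - <<'E'
from h import *
g=grab_frame("scene");f=grab_frame("top")
a=cv2.resize(f['color'][150:270,390:460],(350,600),interpolation=cv2.INTER_CUBIC);b=cv2.resize(g['color'][90:190,240:340],(400,400),interpolation=cv2.INTER_CUBIC)
o=np.zeros((600,750,3),np.uint8);o[:,:350]=a;o[:400,350:]=b
cv2.imwrite('pics/d3.png',o[:,:,::-1])
E
```

```text
t: 7.65
position: [0.4113, -0.3291, 0.0123]
ee_rot: [[0.996, 0.09, 0.001], [0.09, -0.996, -0.001], [0.001, 0.001, -1.0]]
wrist_force: [0.2, 0.4, 0.1]
grip_width: 0.0575
grip_force: 0.0
t: 8.35
position: [0.411, -0.3289, 0.0115]
ee_rot: [[0.996, 0.09, 0.0], [0.09, -0.996, -0.0], [0.0, 0.0, -1.0]]
wrist_force: [0.9, -0.8, 0.2]
grip_width: 0.0219
grip_force: 30.0
t: 8.85
position: [0.4109, -0.3286, 0.0518]
ee_rot: [[0.996, 0.09, 0.0], [0.09, -0.996, -0.0], [0.0, 0.0, -1.0]]
wrist_force: [-0.3, -0.1, -1.6]
grip_width: 0.0213
grip_force: 30.0
```

View pics/d3.png

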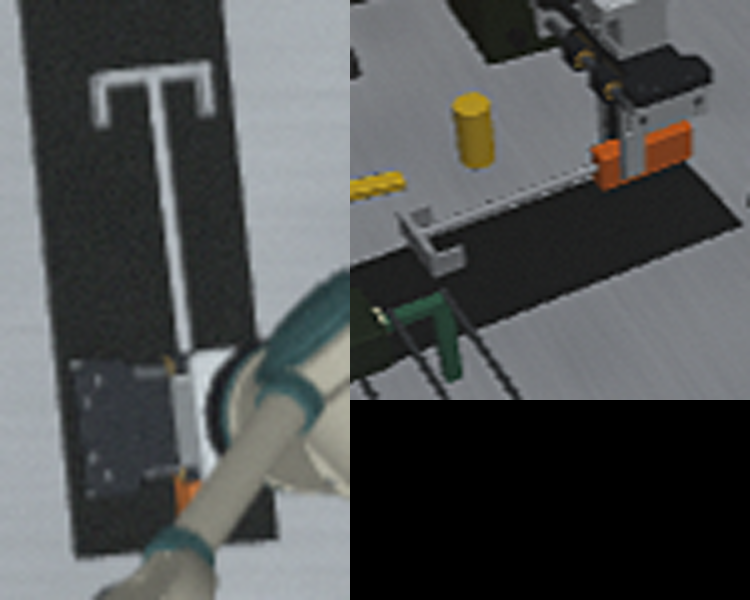

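```bash
python3 - <<'E'
from h import *
f=grab_frame("top");g=grab_frame("scene")
for z in(.06,.068,.075): print(z,pix(f,(408.6,165.4),z)[:2].round(4),pix(f,(431.6,163.2),z)[:2].round(4), pix(f,(390+156/5,150+72/5),z)[:2].round(4))
# scene: blade right top corner / bottom corners (crop d3 x:350+4*(u-240))
s=state();p=np.array(s['position']);xr=np.array([np.cos(.09),np.sin(.09),0]);yr=np.array([-xr[1],xr[0],0])
for dx in (188,): 
  for dy in(-32,32):
    for dz in(-8.5,15.5):
      u=proj(g,p+xr*dx/1e3+yr*dy/1e3+np.array([0,0,dz/1e3])); print(dx,dy,dz,(350+4*(u[0]-240)).round(),(4*(u[1]-90)).round())
E
python3 -m inch '[[[-20,0,0],[0,0,0.019],-1],[[-30,0,0],[0,0,0],-1],[[-30,0,0],[0,0,0],-1],[[-20,0,0],[0,0,0],-1],[[0,0,0],[0,0,0],-1]]'
python3 go.py .356 -.144 .046 .071
```

```text
0.06 [ 0.5968 -0.2766] [ 0.6022 -0.3417] [ 0.5992 -0.3122]
0.068 [ 0.5958 -0.2749] [ 0.6012 -0.3397] [ 0.5982 -0.3104]
0.075 [ 0.5949 -0.2735] [ 0.6003 -0.3379] [ 0.5973 -0.3088]
188 -32 -8.5 405.0 231.0
188 -32 15.5 401.0 208.0
188 32 -8.5 438.0 276.0
188 32 15.5 435.0 254.0
t: 9.55
position: [0.3087, -0.335, 0.0509]
ee_rot: [[0.998, 0.069, -0.002], [0.069, -0.998, 0.002], [-0.002, -0.002, -1.0]]
wrist_force: [-0.4, 0.1, -0.8]
grip_width: 0.0216
grip_force: 30.0
rot [-0.002  0.002 -0.002] shift [  60.7 -187.2    4.9] t 9.55 yaw 0.069 grip 0.0216
```

The hook is held level, and the predicted blade corners match the picture. On to the first nut.

```bash
python3 -m inch '[[[6,-27,0],[0,0,0],-1],[[6,-40,0],[0,0,0],-1],[[6,-40,2],[0,0,0],-1],[[12,-40,3],[0,0,0],-1],[[16,-40,0],[0,0,0],-1],[[14,0,0],[0,0,0],-1],[[0,0,0],[0,0,0],-1],[[0,0,0],[0,0,0],-1]]'
python3 go.py .496 -.1343 .046 .071
python3 - <<'E'
from h import *
f=grab_frame("top")
cv2.imwrite('pics/e1.png',cv2.resize(f['color'][95:270,220:450],None,fx=3.4,fy=3.4,interpolation=cv2.INTER_CUBIC)[:,:,::-1])
E
```

```text
t: 10.35
position: [0.3588, -0.1462, 0.0465]
ee_rot: [[0.997, 0.072, 0.001], [0.072, -0.997, -0.001], [0.0, 0.001, -1.0]]
wrist_force: [-0.4, -0.2, -1.4]
grip_width: 0.0222
grip_force: 30.0
rot [ 0.001 -0.     0.001] shift [137.7  -2.2   0.5] t 10.35 yaw 0.072 grip 0.0222
```

View pics/e1.png

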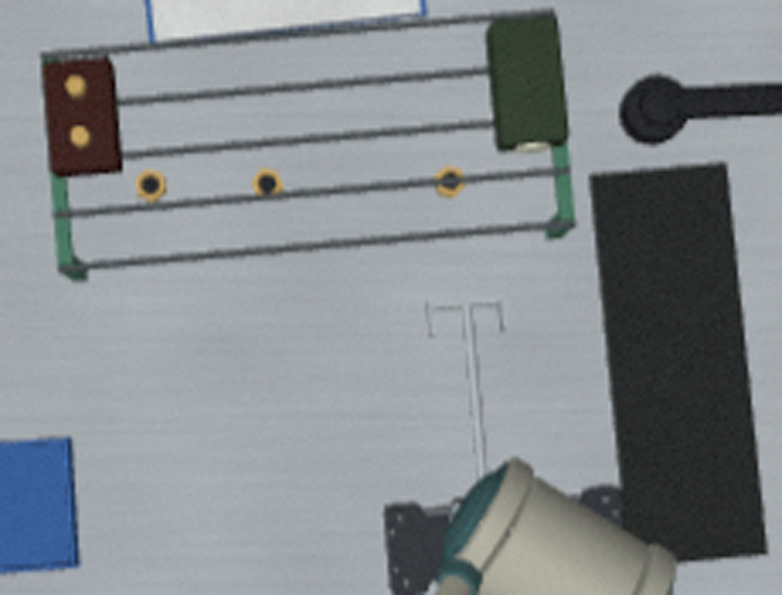

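```bash
python3 -m inch '[[[15,-2,0],[0,0,0],-1],[[30,0,0],[0,0,0],-1],[[30,0,0],[0,0,0],-1],[[30,0,0],[0,0,0],-1],[[22,0,0],[0,0,0],-1],[[11,0,0],[0,0,0],-1],[[0,0,0],[0,0,0],-1],[[0,0,15],[0,0,0],-1],[[0,0,15],[0,0,0],-1],[[0,0,6],[0,0,0],-1]]'
python3 -m inch '[[[0,0,0],[0,0,0],-1],[[-10,0,0],[0,0,0],-1],[[-18,0,0],[0,0,0],-1],[[-20,0,0],[0,0,0],-1],[[-20,0,0],[0,0,0],-1],[[-20,0,0],[0,0,0],-1],[[-20,0,0],[0,0,0],-1],[[-20,0,0],[0,0,0],-1],[[-18,0,0],[0,0,0],-1],[[-8,0,0],[0,0,0],-1]]'
python3 -m inch '[[[0,0,0],[0,0,0],-1]]'
python3 - <<'E'
from h import *
f=grab_frame("top")
for r in spotter.spot_point("top","nut_1"):
    print(round(r['score'],2),np.round(np.array(r['at'])*[640,400],1),ray(f,r['at'],.007)[:2].round(4))
E
```

```text
t: 11.4
position: [0.4929, -0.1333, 0.0093]
ee_rot: [[0.998, 0.07, -0.004], [0.07, -0.998, 0.001], [-0.004, -0.001, -1.0]]
wrist_force: [-0.9, -0.9, -1.1]
grip_width: 0.0218
grip_force: 30.0
t: 12.4
position: [0.3396, -0.144, 0.011]
ee_rot: [[0.998, 0.07, -0.0], [0.07, -0.998, 0.0], [-0.0, -0.0, -1.0]]
wrist_force: [-0.4, 1.3, -1.0]
grip_width: 0.0218
grip_force: 30.0
t: 12.5
position: [0.3406, -0.1443, 0.0109]
ee_rot: [[0.998, 0.069, 0.0], [0.069, -0.998, -0.0], [0.0, 0.0, -1.0]]
wrist_force: [0.7, -0.2, -1.0]
grip_width: 0.0218
grip_force: 30.0
0.65 [263.7 151. ] [0.6507 0.1351]
0.5 [359.7 195.5] [ 0.517  -0.1425]
0.37 [297.9 148.5] [0.6568 0.0354]
```

```bash
python3 -m inch '[[[0,0,-15],[0,0,0],-1],[[0,0,-20],[0,0,0],-1],[[4,-25,0],[0,0,0],-1],[[4,-40,0],[0,0,0],-1],[[4,-40,0],[0,0,0],-1],[[4,-35,0],[0,0,0],-1],[[4,-16,0],[0,0,0],-1],[[0,0,0],[0,0,0],-1]]'
python3 go.py .4964 .0221 .046 .071
```

```text
t: 13.4
position: [0.3517, 0.0143, 0.0457]
ee_rot: [[0.997, 0.075, 0.001], [0.075, -0.997, 0.0], [0.001, -0.0, -1.0]]
wrist_force: [0.5, -0.5, -0.7]
grip_width: 0.0217
grip_force: 30.0
rot [-0.    -0.001  0.004] shift [144.8   2.5  -0.3] t 13.4 yaw 0.075 grip 0.0217
```

```bash
python3 -m inch '[[[15,2,0],[0,0,0.002],-1],[[30,0,0],[0,0,0],-1],[[30,0,0],[0,0,0],-1],[[30,0,0],[0,0,0],-1],[[28,0,0],[0,0,0],-1],[[12,0,0],[0,0,0],-1],[[0,0,0],[0,0,0],-1],[[0,0,15],[0,0,0],-1],[[0,0,15],[0,0,0],-1],[[0,0,6],[0,0,0],-1]]'
python3 -m inch '[[[0,0,0],[0,0,0],-1],[[-10,0,0],[0,0,0],-1],[[-18,0,0],[0,0,0],-1],[[-20,0,0],[0,0,0],-1],[[-20,0,0],[0,0,0],-1],[[-20,0,0],[0,0,0],-1],[[-20,0,0],[0,0,0],-1],[[-20,0,0],[0,0,0],-1],[[-20,0,0],[0,0,0],-1],[[-8,0,0],[0,0,0],-1]]'
python3 -m inch '[[[0,0,0],[0,0,0],-1]]'
python3 - <<'E'
from h import *
f=grab_frame("top")
for r in spotter.spot_point("top","nut_1"):
    print(round(r['score'],2),np.round(np.array(r['at'])*[640,400],1),ray(f,r['at'],.007)[:2].round(4))
E
```

```text
t: 14.4
position: [0.4927, 0.0201, 0.0083]
ee_rot: [[0.998, 0.068, -0.004], [0.068, -0.998, 0.0], [-0.004, -0.0, -1.0]]
wrist_force: [-2.7, -0.1, 37.1]
grip_width: 0.0217
grip_force: 30.0
t: 15.4
position: [0.3363, 0.0101, 0.0095]
ee_rot: [[0.998, 0.068, -0.002], [0.068, -0.998, 0.0], [-0.002, -0.0, -1.0]]
wrist_force: [0.1, -0.2, -1.7]
grip_width: 0.0215
grip_force: 30.0
t: 15.5
position: [0.3382, 0.0099, 0.0097]
ee_rot: [[0.998, 0.068, -0.0], [0.068, -0.998, -0.0], [-0.0, -0.0, -1.0]]
wrist_force: [0.2, 0.2, -1.9]
grip_width: 0.0217
grip_force: 30.0
0.65 [466.2 198.1] [ 0.5053 -0.4538]
0.44 [300.4 198.3] [0.5112 0.0299]
0.4 [355.1 194.9] [ 0.5189 -0.1291]
0.38 [261.1 153.3] [0.644  0.1426]
```

```bash
python3 -m inch '[[[0,0,-15],[0,0,0],-1],[[0,0,-20],[0,0,0],-1],[[4,-20,0],[0,0,0],-1],[[4,-35,0],[0,0,0],-1],[[4,-35,0],[0,0,0],-1],[[4,-16,0],[0,0,0],-1],[[0,0,0],[0,0,0],-1],[[0,0,0],[0,0,0],-1]]'
python3 go.py .4955 .125 .046 .071
python3 - <<'E'
from h import *
f=grab_frame("top")
cv2.imwrite('pics/e2.png',cv2.resize(f['color'][95:270,220:450],None,fx=3.4,fy=3.4,interpolation=cv2.INTER_CUBIC)[:,:,::-1])
E
```

```text
t: 16.4
position: [0.3491, 0.1167, 0.0444]
ee_rot: [[0.998, 0.07, 0.0], [0.07, -0.998, -0.0], [0.0, 0.0, -1.0]]
wrist_force: [0.7, -0.2, -1.0]
grip_width: 0.022
grip_force: 30.0
rot [ 0.    -0.    -0.001] shift [146.6   2.1  -1.6] t 16.4 yaw 0.07 grip 0.022
```

View pics/e2.png

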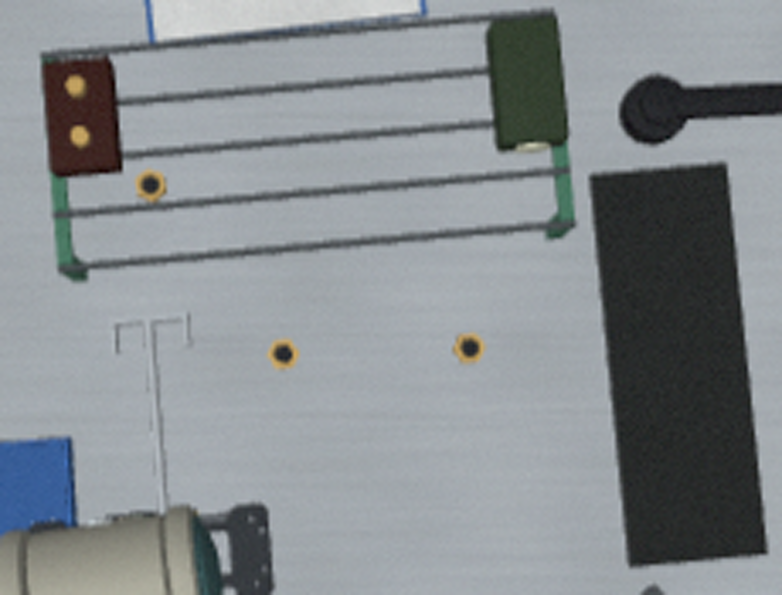

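```bash
python3 -m inch '[[[15,1,-1],[0,0,0],-1],[[30,0,0],[0,0,0],-1],[[30,0,0],[0,0,0],-1],[[30,0,0],[0,0,0],-1],[[28,0,0],[0,0,0],-1],[[14,0,0],[0,0,0],-1],[[0,0,0],[0,0,0],-1],[[0,0,15],[0,0,0],-1],[[0,0,15],[0,0,0],-1],[[0,0,4],[0,0,0],-1]]'
python3 -m inch '[[[0,0,1],[0,0,0],-1],[[-10,0,0],[0,0,0],-1],[[-18,0,0],[0,0,0],-1],[[-20,0,0],[0,0,0],-1],[[-20,0,0],[0,0,0],-1],[[-20,0,0],[0,0,0],-1],[[-20,0,0],[0,0,0],-1],[[-20,0,0],[0,0,0],-1],[[-18,0,0],[0,0,0],-1],[[-8,0,0],[0,0,0],-1]]'
python3 -m inch '[[[0,0,0],[0,0,0],-1]]'
python3 - <<'E'
from h import *
f=grab_frame("top")
for r in spotter.spot_point("top","nut_1"):
    print(round(r['score'],2),np.round(np.array(r['at'])*[640,400],1),ray(f,r['at'],.007)[:2].round(4))
g=grab_frame("scene")
for r in spotter.spot_point("scene","nut_1"):
    print(round(r['score'],2),np.round(np.array(r['at'])*[640,400],1),ray(g,r['at'],.007)[:2].round(4))
E
```

```text
t: 17.45
position: [0.4921, 0.1251, 0.0101]
ee_rot: [[0.998, 0.068, -0.005], [0.068, -0.998, -0.001], [-0.005, 0.0, -1.0]]
wrist_force: [-1.6, 0.2, -1.3]
grip_width: 0.0221
grip_force: 30.0
t: 18.45
position: [0.3388, 0.115, 0.0109]
ee_rot: [[0.998, 0.069, -0.001], [0.069, -0.998, -0.0], [-0.001, 0.0, -1.0]]
wrist_force: [-0.2, -0.4, -1.7]
grip_width: 0.0215
grip_force: 30.0
t: 18.55
position: [0.3402, 0.1151, 0.0109]
ee_rot: [[0.998, 0.069, 0.0], [0.069, -0.998, -0.0], [0.0, 0.0, -1.0]]
wrist_force: [0.6, -0.8, -1.8]
grip_width: 0.022
grip_force: 30.0
0.43 [355.8 194.9] [ 0.5189 -0.1311]
0.42 [269.9 202.5] [0.5003 0.1184]
0.41 [303.8 200.5] [0.5048 0.0201]
0.54 [325.1 223.3] [0.5148 0.0151]
0.45 [344.8 251.2] [0.5085 0.1227]
0.43 [305.1 187.4] [ 0.5092 -0.1374]
```

Run:
```python
from h import *
f=grab_frame("top");g=grab_frame("scene")
T=[np.array(p,np.float32)/3.4+[220,95] for p in([(487,22),(555,10),(567,138),(498,150)],[(42,58),(108,56),(120,168),(52,176)])]
S=[(np.array(p,np.float32)-[470,235])*[145/310,170/363]+[200,150] for p in([(490,290),(560,262),(580,290),(508,328)],[(605,505),(675,465),(700,500),(690,515),(625,548)])]
hit=lambda P,u:any(cv2.pointPolygonTest(p.astype(np.float32),tuple(map(float,u)),False)>0 for p in P)
xr=np.array([.9975,.071,0]);yr=np.array([-.071,.9975,0]);o=np.array([.587,-.01,.007])
for x in np.arange(.04,.101,.02):
  for y in np.arange(-.2,.201,.01):
    X=o+x*xr+y*yr
    a,b=hit(T,proj(f,X)),hit(S,proj(g,X))
    if a and b: print('both',x.round(2),y.round(2))
    elif a or b: print('t' if a else 's',x.round(2),y.round(2),end='; ')
```

```text
s 0.06 0.1; s 0.06 0.11; s 0.06 0.12; s 0.06 0.13; s 0.06 0.14; s 0.06 0.15; s 0.08 0.1; s 0.08 0.11; s 0.08 0.12; s 0.08 0.13; s 0.08 0.14; s 0.08 0.15; s 0.08 0.16; t 0.1 -0.2; t 0.1 -0.19; t 0.1 -0.18; t 0.1 -0.17; s 0.1 0.1; s 0.1 0.11; s 0.1 0.12; s 0.1 0.13; s 0.1 0.14; s 0.1 0.15; s 0.1 0.16; t 0.1 0.17; t 0.1 0.18; t 0.1 0.19; t 0.1 0.2;
```

No spot under the rack is hidden from both cameras, so there are three nuts and all are out. Returning the hook to its mat.

```bash
python3 -m inch '[[[0,0,-20],[0,0,0],-1],[[0,0,-20],[0,0,0],-1],[[0,20,-5],[0,0,0],-1],[[0,35,0],[0,0,0],-1],[[0,45,0],[0,0,0],-1],[[0,45,0],[0,0,0],-1],[[0,45,0],[0,0,0],-1],[[0,45,0],[0,0,0],-1],[[0,45,0],[0,0,0],-1],[[0,45,0],[0,0,0],-1]]'
python3 -m inch '[[[0,45,0],[0,0,0],-1],[[0,35,0],[0,0,0],-1],[[0,20,0],[0,0,-0.02],-1],[[0,0,0],[0,0,0],-1],[[0,0,0],[0,0,0],-1]]'
python3 go.py .411 -.3288 .0125 .09
```

```text
t: 19.85
position: [0.364, -0.2114, 0.0554]
ee_rot: [[0.998, 0.068, 0.0], [0.068, -0.998, -0.0], [0.0, 0.0, -1.0]]
wrist_force: [0.5, 0.4, -1.4]
grip_width: 0.0222
grip_force: 30.0
t: 20.35
position: [0.3703, -0.3083, 0.0549]
ee_rot: [[0.996, 0.087, -0.001], [0.087, -0.996, 0.002], [-0.001, -0.002, -1.0]]
wrist_force: [0.1, -0.3, -2.1]
grip_width: 0.0216
grip_force: 30.0
rot [-0.002  0.001 -0.003] shift [38.7 24.1 42.4] t 20.35 yaw 0.087 grip 0.0216
```

```bash
python3 -m inch '[[[0,12,0],[0,0,0],-1],[[12,12,0],[0,0,0],-1],[[16,0,0],[0,0,0],-1],[[10,0,0],[0,0,0],-1],[[0,0,18],[0,0,0],-1],[[0,0,15],[0,0,0],-1],[[0,0,8],[0,0,0],-1],[[0,0,1],[0,0,0],-1],[[0,0,0],[0,0,0],-1]]'
python3 -m inch '[[[0,0,0],[0,0,0],1],[[0,0,0],[0,0,0],1],[[0,0,0],[0,0,0],1],[[0,0,0],[0,0,0],1],[[0,0,0],[0,0,0],1],[[0,0,-5],[0,0,0],1],[[0,0,-25],[0,0,0],1],[[0,0,-35],[0,0,0],1],[[0,0,-25],[0,0,0],1],[[0,0,0],[0,0,0],1]]'
python3 go.py .5 -.135 .08 .09
python3 - <<'E'
from h import *
f=grab_frame("top");g=grab_frame("scene")
for c,q in(("top",f),("scene",g)):
  for n in("nut_1","hook_blade"):
    for r in spotter.spot_point(c,n): print(c,n,round(r['score'],2),ray(q,r['at'],.007)[:2].round(4))
E
```

```text
t: 21.25
position: [0.411, -0.329, 0.0136]
ee_rot: [[0.996, 0.089, -0.0], [0.089, -0.996, 0.0], [-0.0, -0.0, -1.0]]
wrist_force: [-0.5, 1.1, -0.9]
grip_width: 0.0218
grip_force: 30.0
t: 22.25
position: [0.4129, -0.3315, 0.1073]
ee_rot: [[0.996, 0.089, 0.006], [0.089, -0.996, -0.006], [0.005, 0.007, -1.0]]
wrist_force: [-0.2, 0.1, -0.1]
grip_width: 0.0936
grip_force: 0.0
rot [ 0.007 -0.005 -0.001] shift [ 104.4 -187.9   27.3] t 22.25 yaw 0.089 grip 0.0936
top nut_1 0.61 [0.5087 0.1183]
top nut_1 0.55 [ 0.5182 -0.1253]
top nut_1 0.4 [0.5071 0.0199]
top hook_blade 0.83 [ 0.5917 -0.3186]
scene nut_1 0.69 [0.5807 0.3405]
scene nut_1 0.42 [0.5129 0.0116]
scene nut_1 0.42 [0.5137 0.1247]
scene hook_blade 0.84 [ 0.5862 -0.3285]
```

```bash
cat > nuts.py <<'E'
from h import *
f=grab_frame("top"); h=cv2.cvtColor(f['color'],cv2.COLOR_RGB2HSV)
m=cv2.inRange(h,(8,90,80),(28,255,255)); m[:,:150]=0
m=cv2.morphologyEx(m,cv2.MORPH_CLOSE,np.ones((5,5),np.uint8))
n,l,st,c=cv2.connectedComponentsWithStats(m)
for i in range(1,n):
    if 20<st[i,4]<260: print('comp',st[i,4],c[i].round(1),pix(f,c[i],.012)[:2].round(4))
E
python3 nuts.py
```

```text
comp 40 [554.9 110.6] [ 0.7595 -0.7233]
comp 26 [506.7 113.2] [ 0.7533 -0.5797]
comp 38 [241.8 119.9] [0.7418 0.1974]
comp 37 [243.  134.8] [0.6981 0.1942]
comp 216 [465.8 159. ] [ 0.6195 -0.4546]
comp 52 [357.5 196.8] [ 0.5132 -0.1357]
comp 53 [269.4 198.2] [0.5126 0.1193]
comp 55 [302.9 198.5] [0.5102 0.0225]
comp 105 [469.3 198.4] [ 0.504  -0.4613]
comp 79 [427.4 249.6] [ 0.3574 -0.3349]
```

```bash
python3 go.py .513 -.1355 .05 .09; python3 -m inch '[[[20,-28,0],[0,0,0],1],[[20,-35,0],[0,0,0],1],[[20,-40,10],[0,0,0],1],[[20,-40,15],[0,0,0],1],[[20,-40,15],[0,0,0],1],[[10,-20,15],[0,0,0],1],[[0,0,0],[0,0,0],1],[[0,0,0],[0,0,0],1]]'
python3 go.py .513 -.1355 .003 .09;python3 nuts.py | grep -E '(0.5.*-0.1)|\[0.51'
```

```text
rot [-0.002  0.002 -0.001] shift [ 119.9 -183.1   52.2] t 22.6 yaw 0.089 grip 0.0944
t: 23.4
position: [0.5019, -0.1173, 0.0478]
ee_rot: [[0.996, 0.09, -0.002], [0.09, -0.996, -0.0], [-0.002, -0.0, -1.0]]
wrist_force: [0.9, -0.5, -0.3]
grip_width: 0.094
grip_force: 0.0
rot [-0.     0.002  0.   ] shift [ 9.4 19.2 44.8] t 23.4 yaw 0.09 grip 0.094
comp 53 [269.4 198.2] [0.5126 0.1193]
comp 54 [303.  198.6] [0.51   0.0224]
```

```bash
python3 -m inch '[[[9,19,0],[0,0,0],1],[[0,0,20],[0,0,0],1],[[0,0,18],[0,0,0],1],[[0,0,7],[0,0,0],1],[[0,0,0],[0,0,0],-1],[[0,0,0],[0,0,0],-1],[[0,0,0],[0,0,0],-1],[[0,0,0],[0,0,0],-1],[[0,0,0],[0,0,0],-1],[[0,0,0],[0,0,0],-1]]'
python3 -m inch '[[[0,0,0],[0,0,0],-1],[[0,0,0],[0,0,0],-1],[[0,0,0],[0,0,0],-1],[[0,0,0],[0,0,0],-1],[[0,0,0],[0,0,0],-1],[[0,0,0],[0,0,0],-1]]'
```

```text
t: 24.45
position: [0.5132, -0.1355, 0.0038]
ee_rot: [[0.996, 0.089, 0.001], [0.089, -0.996, -0.0], [0.001, 0.0, -1.0]]
wrist_force: [1.1, 0.2, 0.2]
grip_width: 0.0496
grip_force: 0.0
t: 25.05
position: [0.513, -0.1355, 0.0035]
ee_rot: [[0.996, 0.089, 0.0], [0.089, -0.996, -0.0], [0.0, 0.0, -1.0]]
wrist_force: [0.4, -0.5, -0.0]
grip_width: 0.0259
grip_force: 30.0
```

```bash
python3 -m inch '[[[0,0,-20],[0,0,0],-1],[[0,0,-30],[0,0,0],-1],[[0,-20,-26],[0,0,0],-1],[[-10,-35,0],[0,0,0],-1],[[-10,-40,0],[0,0,0],-1],[[-10,-40,0],[0,0,0],-1],[[-10,-40,0],[0,0,0],-1],[[-10,-40,0],[0,0,0],-1],[[-10,-40,0],[0,0,0],-1],[[-10,-40,0],[0,0,0],-1]]'
python3 -m inch '[[[-10,-40,0],[0,0,0],-1],[[-10,-30,0],[0,0,0],-1],[[0,0,0],[0,0,0],-1]]'
python3 go.py .378 .245 .026 .09
```

```text
t: 26.05
position: [0.4162, 0.1535, 0.0795]
ee_rot: [[0.996, 0.088, 0.0], [0.088, -0.996, 0.0], [0.0, -0.0, -1.0]]
wrist_force: [0.7, -0.1, -0.8]
grip_width: 0.0255
grip_force: 30.0
t: 26.35
position: [0.3891, 0.2227, 0.0794]
ee_rot: [[0.996, 0.093, -0.001], [0.093, -0.996, 0.001], [-0.001, -0.001, -1.0]]
wrist_force: [0.0, -1.4, -0.1]
grip_width: 0.0262
grip_force: 30.0
rot [-0.001  0.001  0.003] shift [ -9.1 -23.2  53.4] t 26.35 yaw 0.093 grip 0.0262
```

```bash
python3 -m inch '[[[-9,-23,20],[0,0,0],-1],[[0,0,25],[0,0,0],-1],[[0,0,8],[0,0,0],-1],[[0,0,0],[0,0,0],-1],[[0,0,0],[0,0,0],0.5],[[0,0,0],[0,0,0],0.5],[[0,0,0],[0,0,0],0.5],[[0,0,0],[0,0,0],1],[[0,0,-20],[0,0,0],1],[[0,0,-30],[0,0,0],1]]'
python3 -m inch '[[[15,30,0],[0,0,0],1],[[20,40,0],[0,0,0],1],[[20,40,0],[0,0,0],1],[[20,40,0],[0,0,0],1],[[20,40,0],[0,0,0],1],[[15,30,0],[0,0,0],1],[[0,0,0],[0,0,0],1],[[0,0,0],[0,0,0],1]]'
python3 nuts.py | grep -E '0.[345][0-9]+ +0.'; python3 go.py .51 .0224 .0035 .09
```

```text
t: 27.35
position: [0.3786, 0.2415, 0.076]
ee_rot: [[0.996, 0.089, -0.004], [0.089, -0.996, -0.002], [-0.004, 0.001, -1.0]]
wrist_force: [0.9, -0.3, -0.5]
grip_width: 0.0701
grip_force: 0.0
t: 28.15
position: [0.5088, 0.0324, 0.0764]
ee_rot: [[0.996, 0.087, -0.001], [0.087, -0.996, 0.0], [-0.001, -0.0, -1.0]]
wrist_force: [-0.3, -0.3, -0.4]
grip_width: 0.0943
grip_force: 0.0
comp 58 [226.1 244.5] [0.3812 0.2443]
rot [-0.001  0.001 -0.002] shift [ 0.9 10.9 72.9] t 28.2 yaw 0.088 grip 0.094
```

```bash
python3 -m inch '[[[1,11,15],[0,0,0],1],[[0,0,30],[0,0,0],1],[[0,0,20],[0,0,0],1],[[0,0,8],[0,0,0],1],[[0,0,0],[0,0,0],-1],[[0,0,0],[0,0,0],-1],[[0,0,0],[0,0,0],-1],[[0,0,0],[0,0,0],-1],[[0,0,0],[0,0,0],-1],[[0,0,0],[0,0,0],-1]]'
python3 -m inch '[[[0,0,0],[0,0,0],-1],[[0,0,0],[0,0,0],-1],[[0,0,0],[0,0,0],-1],[[0,0,0],[0,0,0],-1],[[0,0,0],[0,0,0],-1],[[0,0,0],[0,0,0],-1]]'
```

```text
t: 29.2
position: [0.5112, 0.0219, 0.0038]
ee_rot: [[0.996, 0.089, 0.001], [0.089, -0.996, -0.0], [0.001, 0.0, -1.0]]
wrist_force: [-0.2, -0.1, 0.7]
grip_width: 0.0492
grip_force: 0.0
t: 29.8
position: [0.511, 0.0218, 0.0035]
ee_rot: [[0.996, 0.089, 0.0], [0.089, -0.996, -0.0], [0.0, 0.0, -1.0]]
wrist_force: [0.1, 0.3, 1.1]
grip_width: 0.0257
grip_force: 30.0
```

```bash
python3 -m inch '[[[0,0,-20],[0,0,0],-1],[[0,0,-30],[0,0,0],-1],[[0,-20,-26],[0,0,0],-1],[[-15,-35,0],[0,0,0],-1],[[-18,-40,0],[0,0,0],-1],[[-18,-45,0],[0,0,0],-1],[[-18,-45,0],[0,0,0],-1],[[-18,-40,0],[0,0,0],-1],[[-14,-30,0],[0,0,0],-1],[[-8,-19,0],[0,0,0],-1]]'
python3 -m inch '[[[0,0,0],[0,0,0],-1]]'
python3 go.py .378 .285 .026 .09
```

```text
t: 30.8
position: [0.3762, 0.287, 0.0794]
ee_rot: [[0.996, 0.091, -0.001], [0.091, -0.996, 0.0], [-0.001, -0.0, -1.0]]
wrist_force: [-0.4, 0.1, -0.7]
grip_width: 0.0256
grip_force: 30.0
t: 30.9
position: [0.3766, 0.287, 0.0794]
ee_rot: [[0.996, 0.092, -0.001], [0.092, -0.996, 0.001], [-0.0, -0.001, -1.0]]
wrist_force: [0.2, -0.6, -0.8]
grip_width: 0.0259
grip_force: 30.0
rot [-0.001  0.     0.002] shift [ 1.2  2.2 53.4] t 30.9 yaw 0.092 grip 0.0259
```

Release, then on to nut A near (.5125,.119).

```bash
python3 -m inch '[[[0,0,20],[0,0,0],-1],[[0,0,25],[0,0,0],-1],[[0,0,8],[0,0,0],-1],[[0,0,0],[0,0,0],-1],[[0,0,0],[0,0,0],0.5],[[0,0,0],[0,0,0],0.5],[[0,0,0],[0,0,0],0.5],[[0,0,0],[0,0,0],1],[[0,0,-20],[0,0,0],1],[[0,0,-30],[0,0,0],1]]'
python3 nuts.py | grep -E '0.[345][0-9]+ +0.'; python3 go.py .5125 .119 .08 .09
```

```text
t: 31.9
position: [0.3768, 0.2844, 0.0759]
ee_rot: [[0.996, 0.089, -0.003], [0.089, -0.996, -0.002], [-0.004, 0.002, -1.0]]
wrist_force: [-0.1, 0.8, 0.1]
grip_width: 0.0702
grip_force: 0.0
comp 54 [269.4 198.2] [0.5124 0.1193]
comp 24 [208. 245.] [0.3807 0.2962]
rot [-0.003 -0.006 -0.001] shift [116.4 178.8   1.1] t 31.95 yaw 0.089 grip 0.0743
```

```bash
python3 -m inch '[[[18,25,0],[0,0,0],1],[[22,35,0],[0,0,0],1],[[25,40,0],[0,0,0],1],[[25,40,0],[0,0,0],1],[[18,28,0],[0,0,0],1],[[8,10,0],[0,0,0],1],[[0,0,0],[0,0,0],1],[[0,0,0],[0,0,0],1]]'
python3 go.py .5125 .119 .0035 .09
```

```text
t: 32.75
position: [0.5084, 0.1189, 0.0763]
ee_rot: [[0.996, 0.089, -0.001], [0.089, -0.996, 0.001], [-0.001, -0.001, -1.0]]
wrist_force: [-0.3, 0.4, 0.2]
grip_width: 0.0941
grip_force: 0.0
rot [-0.001  0.001 -0.001] shift [ 4.1  0.3 72.8] t 32.75 yaw 0.089 grip 0.0941
```

```bash
python3 -m inch '[[[4,0,15],[0,0,0],1],[[0,0,30],[0,0,0],1],[[0,0,20],[0,0,0],1],[[0,0,8],[0,0,0],1],[[0,0,0],[0,0,0],-1],[[0,0,0],[0,0,0],-1],[[0,0,0],[0,0,0],-1],[[0,0,0],[0,0,0],-1],[[0,0,0],[0,0,0],-1],[[0,0,0],[0,0,0],-1]]'
python3 -m inch '[[[0,0,0],[0,0,0],-1],[[0,0,0],[0,0,0],-1],[[0,0,0],[0,0,0],-1],[[0,0,0],[0,0,0],-1],[[0,0,0],[0,0,0],-1],[[0,0,0],[0,0,0],-1]]'
python3 -m inch '[[[0,0,-20],[0,0,0],-1],[[0,0,-30],[0,0,0],-1],[[0,-10,-26],[0,0,0],-1],[[-20,-30,0],[0,0,0],-1],[[-25,-40,0],[0,0,0],-1],[[-25,-45,0],[0,0,0],-1],[[-25,-45,0],[0,0,0],-1],[[-18,-35,0],[0,0,0],-1],[[-3,-12,0],[0,0,0],-1],[[0,0,0],[0,0,0],-1]]'
python3 go.py .378 .328 .026 .09
```

```text
t: 33.75
position: [0.5137, 0.1185, 0.0039]
ee_rot: [[0.996, 0.088, 0.001], [0.088, -0.996, 0.0], [0.001, 0.0, -1.0]]
wrist_force: [-0.1, 0.0, 0.7]
grip_width: 0.0497
grip_force: 0.0
t: 34.35
position: [0.5135, 0.1184, 0.0034]
ee_rot: [[0.996, 0.089, 0.0], [0.089, -0.996, -0.0], [0.0, 0.0, -1.0]]
wrist_force: [0.7, 0.1, 0.4]
grip_width: 0.0256
grip_force: 30.0
t: 35.35
position: [0.38, 0.3231, 0.0794]
ee_rot: [[0.996, 0.092, 0.001], [0.092, -0.996, 0.0], [0.001, 0.0, -1.0]]
wrist_force: [0.9, -1.4, -0.3]
grip_width: 0.0257
grip_force: 30.0
rot [ 0.    -0.001  0.002] shift [-1.5 -5.  53.4] t 35.35 yaw 0.092 grip 0.0257
```

```bash
python3 -m inch '[[[-1,-1,20],[0,0,0],-1],[[0,0,25],[0,0,0],-1],[[0,0,8],[0,0,0],-1],[[0,0,0],[0,0,0],-1],[[0,0,0],[0,0,0],0.5],[[0,0,0],[0,0,0],0.5],[[0,0,0],[0,0,0],0.5],[[0,0,0],[0,0,0],1],[[0,0,-20],[0,0,0],1],[[0,0,-30],[0,0,0],1]]'
python3 -m inch '[[[0,0,-30],[0,0,0.082],1],[[0,0,-10],[0,0,0.08],1],[[0,0,0],[0,0,0.08],1],[[0,0,0],[0,0,0],1]]'
python3 go.py .5625 .3446 .115 -.152
python3 - <<'E'
from h import *
print(np.round(state()['joint_positions'],2))
for cam,roi in(("top",(170,185,200,215)),("scene",(325,305,410,350))):
    im=cv2.imread(f'pics/{cam}0.png'); f=grab_frame(cam); h=cv2.cvtColor(im,cv2.COLOR_BGR2HSV)
    x0,x1=(165,215) if cam=="top" else (325,410); y0,y1=(135,215) if cam=="top" else (300,360)
    for nm,ms in(("red",[((0,120,70),(8,255,255)),((172,120,70),(180,255,255))]),("green",[((62,100,50),(85,255,255))]),("lime",[((38,120,90),(61,255,255))])):
        m=sum(cv2.inRange(h,*a) for a in ms); k=np.zeros_like(m);k[y0:y1,x0:x1]=m[y0:y1,x0:x1]
        n,l,st,c=cv2.connectedComponentsWithStats(k)
        for i in range(1,n):
            if st[i,4]>2: print(cam,nm,st[i,4],c[i].round(1),pix(f,c[i],.0495)[:2].round(4))
E
```

```text
t: 36.35
position: [0.3779, 0.322, 0.0758]
ee_rot: [[0.996, 0.089, -0.003], [0.089, -0.996, -0.002], [-0.004, 0.002, -1.0]]
wrist_force: [0.2, 0.6, 0.5]
grip_width: 0.0703
grip_force: 0.0
t: 36.75
position: [0.3794, 0.3231, 0.1173]
ee_rot: [[0.988, -0.152, 0.002], [-0.152, -0.988, 0.001], [0.001, -0.001, -1.0]]
wrist_force: [0.8, -0.9, -0.7]
grip_width: 0.094
grip_force: 0.0
rot [-0.001 -0.001 -0.001] shift [177.7 -49.    2.3] t 36.75 yaw -0.153 grip 0.094
[ 0.57  0.23  1.81 -0.    1.11  2.29]
top red 43 [187.3 184.1] [0.553  0.3453]
top red 7 [184.7 201. ] [0.5058 0.3525]
top green 4 [190.8 159.8] [0.6217 0.3356]
top green 36 [188.5 176.7] [0.574  0.3419]
top lime 46 [193.1 146.8] [0.6581 0.329 ]
top lime 28 [191.1 152. ] [0.6436 0.3346]
scene red 13 [395.6 318.5] [0.5048 0.3528]
scene red 74 [375.3 324.5] [0.5532 0.3446]
scene green 69 [366.6 327. ] [0.5735 0.3412]
scene green 9 [345.9 333.6] [0.6216 0.334 ]
scene lime 47 [337.6 336. ] [0.6403 0.3307]
scene lime 87 [330.3 339. ] [0.6576 0.3295]
```

```bash
python3 -m inch '[[[25,-8,0],[0,0,0],1],[[35,-12,0],[0,0,0],1],[[40,-12,0],[0,0,0],1],[[40,-10,0],[0,0,0],1],[[28,-6,0],[0,0,0],1],[[11,0,0],[0,0,0],1],[[0,0,0],[0,0,0],1],[[0,0,0],[0,0,0],1]]'
python3 go.py .5635 .3435 .027 -.152
```

```text
t: 37.65
position: [0.5616, 0.3426, 0.1159]
ee_rot: [[0.988, -0.152, -0.003], [-0.152, -0.988, -0.001], [-0.003, 0.001, -1.0]]
wrist_force: [-0.9, 0.1, -0.3]
grip_width: 0.0944
grip_force: 0.0
rot [ 0.001  0.003 -0.001] shift [ 1.7 -1.2 88.9] t 37.65 yaw -0.153 grip 0.0944
```

```bash
python3 -m inch '[[[2,-1,15],[0,0,0],1],[[0,0,30],[0,0,0],1],[[0,0,28],[0,0,0],1],[[0,0,12],[0,0,0],1],[[0,0,4],[0,0,0],1],[[0,0,0],[0,0,0],1],[[0,0,0],[0,0,0],1]]'
python3 go.py .5635 .3435 .027 -.152
python3 - <<'E'
from h import *
g=grab_frame("scene");f=grab_frame("top")
b=cv2.resize(g['color'][290:365,310:410],(533,400),interpolation=cv2.INTER_CUBIC);a=cv2.resize(f['color'][130:220,160:220],(267,400),interpolation=cv2.INTER_CUBIC)
cv2.imwrite('pics/f1.png',np.hstack([b,a])[:,:,::-1])
E
```

```text
t: 38.35
position: [0.5664, 0.3442, 0.0287]
ee_rot: [[0.988, -0.152, 0.002], [-0.152, -0.988, 0.001], [0.002, -0.001, -1.0]]
wrist_force: [1.0, -0.2, -0.5]
grip_width: 0.0942
grip_force: 0.0
rot [-0.001 -0.002 -0.001] shift [-2.7  1.1  1.7] t 38.35 yaw -0.153 grip 0.0942
```

View pics/f1.png

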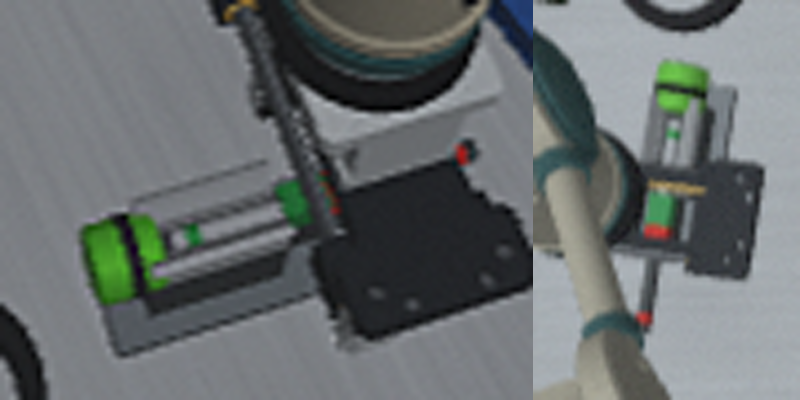

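Fingers straddle the red/green grip (crop 300,200). Small correction, then close and lift.

```bash
python3 -m inch '[[[-3,1,1],[0,0,0],1],[[0,0,0],[0,0,0],-1],[[0,0,0],[0,0,0],-1],[[0,0,0],[0,0,0],-1],[[0,0,0],[0,0,0],-1],[[0,0,0],[0,0,0],-1],[[0,0,0],[0,0,0],-1],[[0,0,0],[0,0,0],-1],[[0,0,0],[0,0,0],-1],[[0,0,0],[0,0,0],-1]]'
python3 -m inch '[[[0,0,0],[0,0,0],-1],[[0,0,0],[0,0,0],-1],[[0,0,0],[0,0,0],-1],[[0,0,0],[0,0,0],-1],[[0,0,0],[0,0,0],-1]]'
python3 go.py .5635 .3435 .027 -.152
python3 -m inch '[[[0,0,-8],[0,0,0],-1],[[0,0,-15],[0,0,0],-1],[[0,0,-20],[0,0,0],-1],[[0,0,-17],[0,0,0],-1],[[0,0,0],[0,0,0],-1],[[0,0,0],[0,0,0],-1]]'
python3 go.py .5635 .3435 .087 -.152
python3 - <<'E'
from h import *
f=grab_frame("top");g=grab_frame("scene");s=state();R=np.array(s['ee_rot'])
for c,q in(("top",f),("scene",g)):
  for n in("blade_worn_tip","blade_unused_tip"):
    for r in spotter.spot_point(c,n): print(c,n,round(r['score'],2),ray(q,r['at'],s['position'][2]+.018)[:2].round(4))
E
```

```text
t: 39.45
position: [0.5624, 0.3431, 0.0264]
ee_rot: [[0.988, -0.153, -0.0], [-0.153, -0.988, -0.0], [0.0, 0.0, -1.0]]
wrist_force: [0.8, -0.8, -0.4]
grip_width: 0.0252
grip_force: 0.0
t: 39.95
position: [0.5625, 0.3431, 0.0264]
ee_rot: [[0.988, -0.153, 0.0], [-0.153, -0.988, -0.0], [0.0, 0.0, -1.0]]
wrist_force: [-0.3, -0.0, -0.8]
grip_width: 0.0139
grip_force: 30.0
rot [ 0.    -0.    -0.001] shift [ 0.9 -0.6 -0.6] t 39.95 yaw -0.153 grip 0.0139
t: 40.55
position: [0.5625, 0.3432, 0.0867]
ee_rot: [[0.988, -0.153, 0.001], [-0.153, -0.988, 0.0], [0.001, -0.0, -1.0]]
wrist_force: [-0.8, -0.2, -0.8]
grip_width: 0.0136
grip_force: 30.0
rot [-0.    -0.001 -0.001] shift [ 1.  -0.5 -0.3] t 40.55 yaw -0.153 grip 0.0136
top blade_worn_tip 0.55 [0.5014 0.3485]
top blade_worn_tip 0.21 [ 0.5889 -0.0068]
top blade_unused_tip 0.66 [0.6367 0.3335]
scene blade_unused_tip 0.6 [0.6298 0.3389]
scene blade_unused_tip 0.44 [0.3811 0.4603]
```

```bash
python3 -m inch '[[[0,0,0],[0,0,-0.08],-1],[[0,0,0],[0,0,-0.14],-1],[[0,0,0],[0,0,-0.14],-1],[[0,0,0],[0,0,-0.14],-1],[[0,0,0],[0,0,-0.14],-1],[[0,0,0],[0,0,-0.14],-1],[[0,0,0],[0,0,-0.14],-1],[[0,0,0],[0,0,-0.14],-1],[[0,0,0],[0,0,-0.14],-1],[[0,0,0],[0,0,-0.14],-1]]'
python3 -m inch '[[[0,0,0],[0,0,-0.14],-1],[[0,0,0],[0,0,-0.14],-1],[[0,0,0],[0,0,-0.14],-1],[[0,0,0],[0,0,-0.14],-1],[[0,0,0],[0,0,-0.14],-1],[[0,0,0],[0,0,-0.14],-1],[[0,0,0],[0,0,-0.14],-1],[[0,0,0],[0,0,-0.14],-1],[[0,0,0],[0,0,-0.14],-1],[[0,0,0],[0,0,-0.14],-1]]'
python3 -m inch '[[[0,0,0],[0,0,-0.14],-1],[[0,0,0],[0,0,-0.14],-1],[[0,0,0],[0,0,-0.12],-1],[[0,0,0],[0,0,0],-1],[[0,0,0],[0,0,0],-1]]'
python3 go.py .5605 .3434 .0264 2.9886
python3 - <<'E'
from h import *
g=grab_frame("scene");f=grab_frame("top")
b=cv2.resize(g['color'][265:365,300:433],(533,400),interpolation=cv2.INTER_CUBIC);a=cv2.resize(f['color'][130:220,160:220],(267,400),interpolation=cv2.INTER_CUBIC)
cv2.imwrite('pics/f2.png',np.hstack([b,a])[:,:,::-1])
E
```

```text
t: 41.85
position: [0.5623, 0.343, 0.0858]
ee_rot: [[0.369, 0.929, -0.001], [0.929, -0.369, -0.0], [-0.001, -0.001, -1.0]]
wrist_force: [0.1, 0.7, -1.6]
grip_width: 0.0139
grip_force: 30.0
t: 42.85
position: [0.5622, 0.343, 0.0859]
ee_rot: [[-0.853, 0.522, -0.001], [0.522, 0.853, -0.0], [0.0, -0.001, -1.0]]
wrist_force: [0.1, 0.5, -0.4]
grip_width: 0.0137
grip_force: 30.0
t: 43.35
position: [0.5623, 0.343, 0.086]
ee_rot: [[-0.988, 0.157, -0.001], [0.157, 0.988, -0.0], [0.0, -0.0, -1.0]]
wrist_force: [-0.3, -0.2, -1.2]
grip_width: 0.0134
grip_force: 30.0
rot [-0.    -0.    -0.004] shift [ 1.9  0.1 59.6] t 43.35 yaw 2.984 grip 0.0134
```

View pics/f2.png

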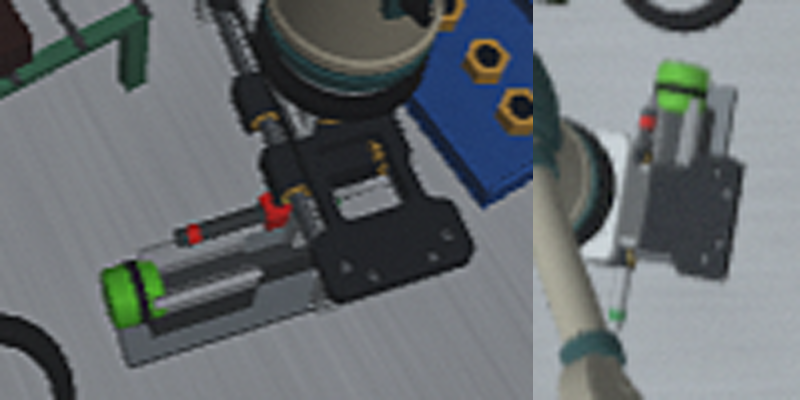

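The blade is turned: red band over the channel (crop 190,235), green band outward (617,315). Lowering it in.

```bash
python3 -m inch '[[[2,0,0],[0,0,-0.004],-1],[[0,0,15],[0,0,0],-1],[[0,0,15],[0,0,0],-1],[[0,0,12],[0,0,0],-1],[[0,0,8],[0,0,0],-1],[[0,0,5],[0,0,0],-1],[[0,0,3],[0,0,0],-1],[[0,0,1],[0,0,0],-1],[[0,0,0],[0,0,0],-1],[[0,0,0],[0,0,0],-1]]'; python3 go.py .5605 .3434 .0264 2.9886
```

```text
t: 44.45
position: [0.5608, 0.3436, 0.0279]
ee_rot: [[-0.989, 0.15, 0.001], [0.15, 0.989, 0.0], [-0.001, 0.0, -1.0]]
wrist_force: [-0.4, 0.4, -0.6]
grip_width: 0.014
grip_force: 30.0
rot [0.    0.001 0.002] shift [ 0.3 -0.2  1.5] t 44.45 yaw 2.991 grip 0.014
```

```bash
python3 -m inch '[[[0,0,1],[0,0,0.002],-1],[[0,0,0],[0,0,0],-1],[[0,0,0],[0,0,0],0],[[0,0,0],[0,0,0],0.5],[[0,0,0],[0,0,0],1],[[0,0,0],[0,0,0],1],[[0,0,0],[0,0,0],1],[[0,0,0],[0,0,0],1],[[0,0,0],[0,0,0],1],[[0,0,-10],[0,0,0],1]]'
python3 -m inch '[[[0,0,-30],[0,0,0],1],[[0,0,-40],[0,0,0],1],[[0,0,-40],[0,0,0],1],[[30,30,-20],[0,0,0],1],[[40,40,0],[0,0,0],1],[[40,40,0],[0,0,0],1],[[40,40,0],[0,0,0],1],[[40,40,0],[0,0,0],1],[[30,40,0],[0,0,0],1],[[0,0,0],[0,0,0],1]]'
python3 go.py .25 0 .2 2.98
```

```text
t: 45.45
position: [0.5594, 0.3429, 0.0354]
ee_rot: [[-0.988, 0.152, -0.003], [0.152, 0.988, -0.001], [0.003, -0.002, -1.0]]
wrist_force: [0.1, 0.2, -0.5]
grip_width: 0.0744
grip_force: 0.0
t: 46.45
position: [0.4283, 0.5402, 0.1694]
ee_rot: [[-0.986, 0.148, 0.073], [0.141, 0.985, -0.095], [-0.086, -0.084, -0.993]]
wrist_force: [44.0, -64.8, 11.1]
grip_width: 0.023
grip_force: 48.1
rot [-0.083  0.087  0.016] shift [  89.1 -561.8  -30.6] t 46.45 yaw 2.999 grip 0.023
```

I moved the wrong way, since tool y is flipped after the half turn, and touched the cabinet. Backing off straight away.

```bash
python3 -m inch '[[[-20,-30,0],[0,0,0],1],[[-20,-40,0],[0,0,0],1],[[0,-40,-20],[0,0,0],1],[[0,0,0],[0,0,0],1],[[0,0,0],[0,0,0],1]]'
python3 go.py .35 0 .25 2.98
python3 - <<'E'
from h import *
from station import job
print([a for a in dir(job) if a[0]!='_'])
f=grab_frame("top"); cv2.imwrite('pics/g1.png',f['color'][:,:,::-1])
E
```

```text
t: 46.95
position: [0.417, 0.4682, 0.1881]
ee_rot: [[-0.988, 0.154, 0.002], [0.154, 0.988, 0.002], [-0.002, 0.003, -1.0]]
wrist_force: [0.7, 0.5, -0.2]
grip_width: 0.085
grip_force: 0.0
rot [0.003 0.002 0.007] shift [  -9.2 -472.9  -61.9] t 46.95 yaw 2.987 grip 0.085
['finish_job']
```

View pics/g1.png

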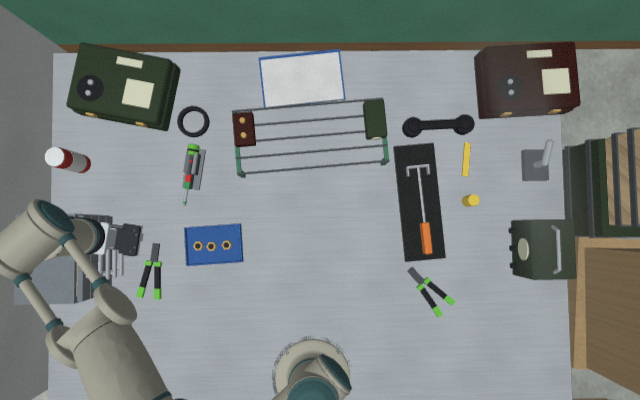

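The three nuts sit in the tray near (212,245), the hook is on its mat at (422,205), the blade's green tip points out at (184,204), and the bystanders haven't moved. I'll move the arm clear and check the blade seat.

```bash
python3 -m inch '[[[0,-25,-20],[0,0,0],1],[[0,-40,-20],[0,0,0],1],[[0,-40,-20],[0,0,0],1],[[0,-40,0],[0,0,0],1],[[0,-40,0],[0,0,0],1],[[0,-40,0],[0,0,0],1],[[0,-40,0],[0,0,0],1],[[0,-40,0],[0,0,0],1],[[0,-30,0],[0,0,0],1],[[0,0,0],[0,0,0],1]]'
python3 - <<'E'
from h import *
o=[]
for cam in("top","scene"):
    f=grab_frame(cam); h=cv2.cvtColor(f['color'],cv2.COLOR_RGB2HSV)
    x0,x1=(165,215) if cam=="top" else (325,410); y0,y1=(135,215) if cam=="top" else (300,360)
    for nm,ms in(("red",[((0,120,70),(8,255,255)),((172,120,70),(180,255,255))]),("green",[((62,100,50),(85,255,255))])):
        m=sum(cv2.inRange(h,*a) for a in ms); k=np.zeros_like(m);k[y0:y1,x0:x1]=m[y0:y1,x0:x1]
        n,l,st,c=cv2.connectedComponentsWithStats(k)
        for i in range(1,n):
            if st[i,4]>2: print(cam,nm,st[i,4],c[i].round(1),pix(f,c[i],.0495)[:2].round(4))
    cr=f['color'][135:215,165:215] if cam=="top" else f['color'][300:360,325:410]
    o.append(cv2.resize(cr,(280,448) if cam=="top" else (500,353),interpolation=cv2.INTER_CUBIC))
p=np.zeros((448,780,3),np.uint8);p[:,:280]=o[0];p[:353,280:]=o[1];cv2.imwrite('pics/g2.png',p[:,:,::-1])
E
```

```text
t: 48.0
position: [0.3651, 0.1356, 0.2464]
ee_rot: [[-0.988, 0.154, -0.0], [0.154, 0.988, -0.001], [0.0, -0.001, -1.0]]
wrist_force: [0.7, 0.6, 0.3]
grip_width: 0.0941
grip_force: 0.0
top red 7 [190.7 160.6] [0.6193 0.3357]
top red 45 [188.1 177.7] [0.5711 0.3431]
top green 37 [187.  185.2] [0.5501 0.3462]
top green 4 [184.2 202.2] [0.5023 0.3538]
scene red 77 [368.  327.3] [0.571  0.3431]
scene red 12 [347.2 333.4] [0.6188 0.335 ]
scene green 9 [396.6 318.2] [0.5026 0.3532]
scene green 64 [376.9 324.3] [0.5497 0.3458]
```

View pics/g2.png

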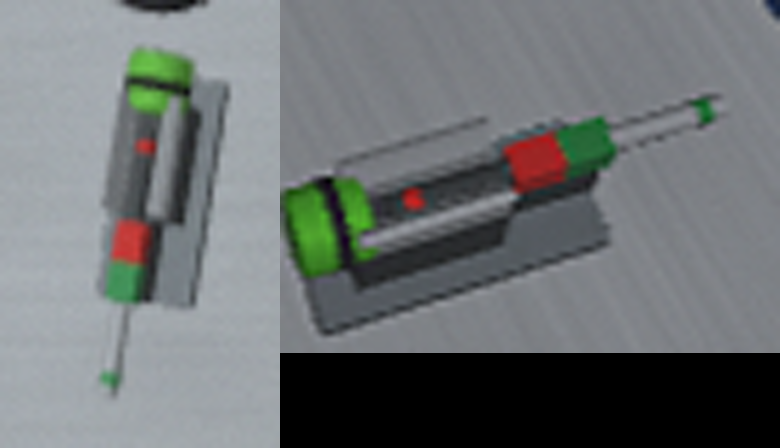

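The blade is seated green end out, about 3 mm outward (inside the 10 mm tolerance), and in line in both views. Handing in.

```bash
python3 -c "
from station import job; print(job.finish_job())"
```

```text
the job is handed in; nothing more can be done
None
```

I handed the job in with all three nuts in the tray, the hook on its mat, and the blade seated green end out. No verdict came back. While backing away afterwards, the fingers pressed the grey cabinet with a wrist force of about 80 N; nothing looked moved, but if that counts as the gripper's body (40 N limit), the run fails.

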